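Close a sample jig and hold its cover down

ROBOT

A 6-joint arm with a two-finger parallel gripper is mounted at the origin on a cart in front of the work surface, level with it; the furniture and walls round the work are solid. World frame = base frame: x ahead of the robot, y to its left, z up, the work surface at z = 0. Lengths are in m, angles in degrees, forces in N, time in s.
With the tool pointing down it reaches from about 0.25 to 0.725 m from the base axis. Payload 9.7 kg.
Tool frame: the origin (TCP) lies at the very end of the fingers, on their centre line; the grasp point (between the pads) lies 19 mm behind it; x points along the fingers, z is the direction in which the jaws open and shut, and the axes are right-handed (so a half turn about x gives the same grasp; the last joint's range is limited). The gripper opens to 85 mm and grips with 20 to 120 N. Pads are 22 mm wide; open, the fingers measure 114 mm over their backs; the gripper's body (76 mm by 85 mm) begins 54 mm behind the grasp point. The pads swing forward as they close: fully open they stand 13 mm farther back than shut.
Start: joints at [-72.479, 4.979, 10.078, 95.1, 0, 90], TCP at [0.166, -0.524, 0.205] pointing down, gripper open.
Joint ranges: [-179.16, 179.16], [-48.56, 103.87], [-65.8, 70.77], [-126.05, 130.52], [-82.76, 87.17], [-180, 180]. Speed limits (degrees/s): [127.2, 127.2, 147.25, 180, 180, 180].

INTERFACE

Orientations are given as [roll, pitch, yaw] about the fixed x, y, z axes, in that order (R = Rz(yaw) Ry(pitch) Rx(roll)).
In Python, from workcell import sensors, vision, job_done gives the robot as it stands.
- The arm moves only by the tool carry_out, never from a script. Its argument "increments" is a list of rows, each a list of 7 numbers: the turn, a rotation vector about the tool's x, y, z in degrees, then the shift along the tool's x, y, z in mm, then the opening in per cent of the stroke, from 0 (shut) to 100 (fully open). A call has 1 to 12 rows; each row shifts and turns the commanded pose from where the row before left it, along the tool's axes as they then stand; what a row does not reach is not made up. A row lasts 1/8 s, in which the tool goes at most 62.5 mm and 10.7 degrees, less where a joint would pass 70% of its speed; a pose out of reach is approached as far as the arm can. A call is refused whole if a number of a shift passes 62.5 or a number of a turn 10.7, either way. A call with a gripper value outside its range is refused whole. The fingers move at their own pace and stop on an object; "squeeze" is the grip in N (left out, the last holds). Time passes only in rows, so rows that do not move let the fingers close. It gives the time, the measured TCP pose, the force and the opening at its end, in the units of the state.
- sensors.get_obs(): the state, without advancing time (a new reading comes with each control period).
- vision.camera(name): name is "scene" or "top" or "wrist"; returns the picture (384x512x3 uint8, red, green, blue); there is no depth.
- vision.calibration(name): a dict with "camera_matrix" (3x3 intrinsics, pixels), "extrinsics" (4x4, takes a point from world to camera coordinates); the wrist camera has in their place "mount" (4x4, takes a point from camera to tool coordinates, whose origin is the TCP and whose axes are the tool frame's). Camera axes: x right, y up, looking along -z (the intrinsics and any distortion apply to the point x, -y, -z); pixel columns grow to the right and rows downward; lengths in m; the calibration is good to about 2 mm. A picture is of the moment at which its call begins: read the wrist's pose just before it. calibration takes no time and is no camera call.
- job_done(): hands the job in, once; it reports no verdict.
The state is a dict: "time": time; "q": joint angles; "qd": joint speeds; "joint_efforts": joint torques, N m; "ee_pos": TCP position; "tcp_rot": TCP orientation; "wrist_force": force on the tool from outside, world axes, zero at the start; "torque": the same for the moment, N m; "opening": finger opening in m.
Only numpy, scipy, OpenCV 4.12 (cv2) and the standard library are available. Lean on these libraries where they do the work, as an engineer would, in place of code of your own. Each camera call takes 0.05 s, during which the arm holds its last target.

TASK

Get the grey sample jig ready for a seal test: first swing its red-posted retaining arm shut, so that its end rests in the catch across the white sample strip. Then take the blue cover by its black bar, set it over the jig's steel locating pin with the bar parallel to the shut arm, feel for the pin until the cover drops on, and press it down until the sprung black seal frame is fully compressed. Finish while still holding the cover pressed down (do not let go), and leave the other things on the bench where they are.

Things in the scene. Friction and masses are not known exactly. Their poses are not given: they have to be found in the camera images.
- jig: Grey flat base, 110 (x) x 176 (y) x 14 mm, fixed to the worktop at a position and yaw that vary. Origin: centre of its underside, z up. A white strip 40 mm wide lies on it along y (top at z = 17 mm). At x = 0, y = -42 mm stands the steel locating pin, inside a black sprung rectangular frame (88 x 72 mm outside, 60 x 44 mm inside). At x = -36, y = +26 mm is the dark catch (top 29 mm above the worktop).
- pin_tip (a point): Centre of the top of the locating pin, 37 mm above the worktop: a steel pin of 12 mm diameter, its tip chamfered 2 mm; it stands 10 mm above the unpressed black frame.
- seal (a joint): Black sprung seal frame round the pin, top 27 mm above the worktop when free. Value = how far it is pressed down, 0 (free) to 0.005 m (fully compressed, on its stop). It starts to yield at about 3 N and needs about 7 N in all (the cover's weight of about 2 N included) for its full 5 mm; it springs back when released.
- latch (a joint): Retaining arm: flat aluminium bar, 11 mm wide, z = 18 to 25 mm above the worktop, reaching 72 mm from a vertical pivot, with friction so that it stays where it is left. 0 = shut (bar points along the jig's -x, its end in the catch, against a stop); positive = opened, swung level about the pivot towards the jig's +y (value in rad, at most 1.5). At angle a the bar points along (-cos a, +sin a) in the jig's x, y. It takes about 1.5 N at the post to swing it.
- latch_pivot (a point): Pivot of the retaining arm, on its axis, 25 mm above the worktop (jig x = +35, y = +26 mm).
- latch_post (a point): Centre of the top of the red upright round post on the arm, 50 mm from the pivot: 12 mm diameter, 37 mm tall, from z = 25 to 62 mm above the worktop. Grasp or push it here.
- cover: Loose blue cover plate, 96 (x) x 80 (y) x 20 mm, 0.2 kg, lying upright on the worktop. Origin: centre of its underside, which is the mouth of the blind round socket for the pin (15 mm diameter, 17 mm deep, small chamfer). z up. On top a black grip bar 44 mm long along its x, 14 mm wide in y, from z = 20 to 57 mm above the underside. It fits either way round.
- bar_top (a point): Centre of the top of the cover's black bar, 57 mm above the cover's underside.
- blue_marker: Bystander: blue marker pen, 140 x 14 x 16 mm, loose, lying along its x. Origin: centre of its underside.
- pocket_calculator: Bystander: dark pocket calculator, 104 x 73 x 14 mm, loose. Origin: centre of its underside.
- pink_tip_box: Bystander: pink box of pipette tips, 87 x 125 x 61 mm, loose. Origin: centre of its underside.
- orange_rack: Bystander: orange tube rack, 78 x 111 x 44 mm, loose. Origin: centre of its underside.
Not all that is in view belongs to the job. Of the things like the cover, leave any that is yellow; of the rest the larger one is meant.

How it is judged (in metres and radians):
On the way:
1. the retaining arm is shut in its catch while the cover is still off the jig (value of joint latch below 0.08 rad and horizontal distance between cover and pin_tip above 0.06 m), for 0.2 s.
At the end, for the whole second after the job is handed in: Arm shut (within 0.08 rad); cover on the pin (within 3 mm, level within 0.07 rad, bar parallel to the shut arm within 0.2 rad, either way round), seal pressed at least 4 of its 5 mm with the cover underside below 24.5 mm, cover at rest, fingers still holding it (over 3 N) (value of joint latch below 0.08 rad and horizontal distance between cover and pin_tip below 0.003 m and z of cover in the frame of jig below 0.0245 m and angle between cover's own z axis and vertical below 0.07 rad and angle between the x axis of cover and the x axis of jig, either way round below 0.2 rad and value of joint seal above 0.004 m and contact force between cover and seal above 4 N and contact force between the fingers and cover above 3 N and linear speed of cover below 0.02 m/s); the arm keeps its last pose, push and grip.
It fails at once if the blue marker is knocked more than 3 cm away (distance of blue_marker from where it was at the start of the episode above 0.03 m).
It fails at once if the pocket calculator is knocked more than 3 cm away (distance of pocket_calculator from where it was at the start of the episode above 0.03 m).
It fails at once if the pink tip box is knocked more than 3 cm away (distance of pink_tip_box from where it was at the start of the episode above 0.03 m).
It fails at once if the orange rack is knocked more than 3 cm away (distance of orange_rack from where it was at the start of the episode above 0.03 m).
It also fails if it takes over 58 s, if anything falls off the work surface, if the arm or the gripper's body presses on something with over 40 N, if the wrist force passes 120 N, or if a joint passes its speed limit or range.

## Working session

There is one attempt and no reset: what is moved stays moved. The work goes in short steps, Python scripts to look and compute and a tool call to move; the robot and the scene stay as the last step left them, time stands still between calls to the robot, and variables do not carry over. Pictures are saved under pics/ and viewed, and the job is handed in when it is done.

Besides the shell and the picture viewer there is one more tool, called in YAML: its name, and indented under it one key for each argument. carry_out: Moves the arm, as the interface text tells. Its arguments: {"type":"object","properties":{"increments":{"type":"array"},"squeeze":{"type":"number"}},"required":["increments"]}

```bash
mkdir -p pics; ls; cat > h.py <<'E'
import numpy as np, cv2
from workcell import sensors, vision, job_done
def snap(n,f):
    im=vision.camera(n); cv2.imwrite('pics/'+f,im[:,:,::-1]); return im
E
python3 - <<'E'
from h import *
print(sensors.get_obs())
for n in ['scene','top','wrist']:
    print(n,vision.calibration(n)); snap(n,n+'0.png')
E
```

```text
pics
{'time': 0.0, 'q': array([-7.24790819e+01,  5.01110193e+00,  1.00338839e+01,  9.51000560e+01,
       -1.28122671e-03,  8.99996273e+01]), 'qd': array([-0.04995589,  0.04010328,  0.06500807, -0.11302158, -0.04929871,
       -0.06202878]), 'joint_efforts': array([ 4.00855439e-03, -5.20401299e+01,  4.64790416e+01,  1.68010883e-02,
        2.52598475e-04, -2.98403414e-06]), 'ee_pos': array([ 0.16549131, -0.52422706,  0.20467798]), 'tcp_rot': array([-179.05047958,   89.9227153 ,  108.47081211]), 'wrist_force': array([-0.71942754, -0.31245597,  0.53731556]), 'torque': array([-0.03767938, -0.02899227, -0.06018918]), 'opening': 0.08569351872322949}
scene {'camera_matrix': array([[481.21902904,   0.        , 255.38899624],
       [  0.        , 481.21902904, 183.90925656],
       [  0.        ,   0.        ,   1.        ]]), 'extrinsics': array([[-0.88350181, -0.46837537, -0.00700497,  0.42995111],
       [ 0.32144635, -0.61708988,  0.71824253, -0.2454728 ],
       [-0.3407298 ,  0.63231685,  0.69575757, -1.7033027 ],
       [ 0.        ,  0.        ,  0.        ,  1.        ]])}
top {'ca
[... 258 characters left out ...]
53323,  0.00888415,  0.11319361, -0.52244419],
       [-0.11326204,  0.00761859,  0.99353594, -1.50867438],
       [ 0.        ,  0.        ,  0.        ,  1.        ]])}
wrist {'camera_matrix': array([[285.94537672,   0.        , 254.95005295],
       [  0.        , 285.94537672, 189.54409098],
       [  0.        ,   0.        ,   1.        ]]), 'mount': array([[-1.19108913e-03,  2.61311714e-01, -9.65253733e-01,
        -1.68394374e-01],
       [-8.53805918e-04,  9.65253800e-01,  2.61312786e-01,
         6.55029721e-02],
       [ 9.99998926e-01,  1.13538617e-03, -9.26593817e-04,
         6.11847845e-04],
       [ 0.00000000e+00,  0.00000000e+00,  0.00000000e+00,
         1.00000000e+00]])}
```

View pics/top0.png

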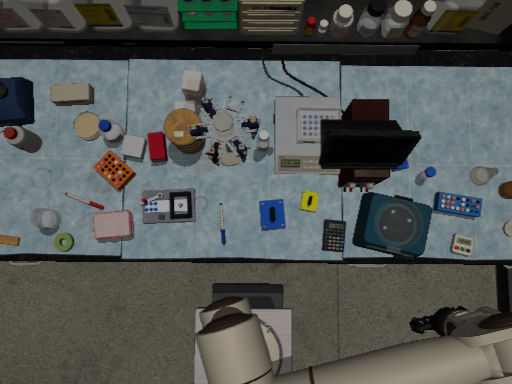

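View pics/scene0.png

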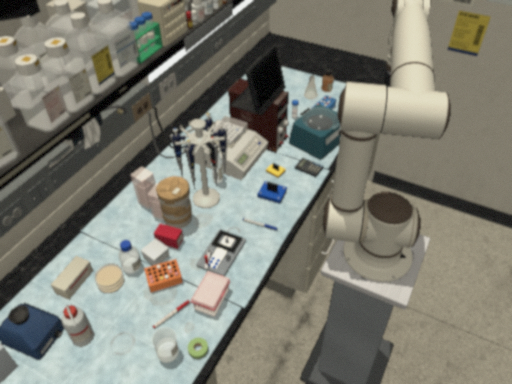

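View pics/wrist0.png

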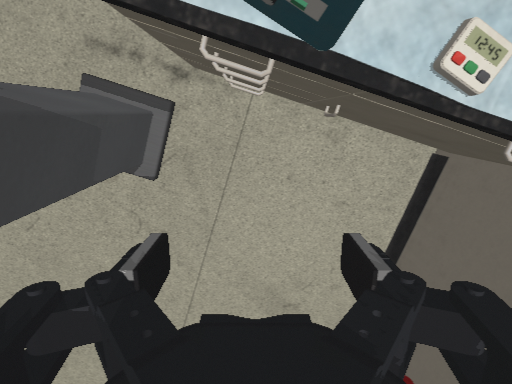

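```bash
python3 - <<'E'
from h import *
im=cv2.imread('pics/top0.png')
cv2.imwrite('pics/topz.png',cv2.resize(im[170:260,85:355],None,fx=2.95,fy=2.95,interpolation=cv2.INTER_CUBIC))
cv2.imwrite('pics/topj.png',cv2.resize(im[180:232,132:206],None,fx=10,fy=10,interpolation=cv2.INTER_CUBIC))
K=vision.calibration('top')['camera_matrix'];E=vision.calibration('top')['extrinsics']
def ray(u,v,z):
    d=np.array([(u-K[0,2])/K[0,0],-(v-K[1,2])/K[1,1],-1]);R=E[:3,:3];o=-R.T@E[:3,3];d=R.T@d
    return o+d*(z-o[2])/d[2]
for p in [(168,206,.014),(272,214,.02),(310,201,.02)]:print(p,ray(*p))
E
```

```text
(168, 206, 0.014) [0.48687048 0.25435292 0.014     ]
(272, 214, 0.02) [ 0.46254597 -0.09440434  0.02      ]
(310, 201, 0.02) [ 0.50732025 -0.22166026  0.02      ]
```

View pics/topz.png

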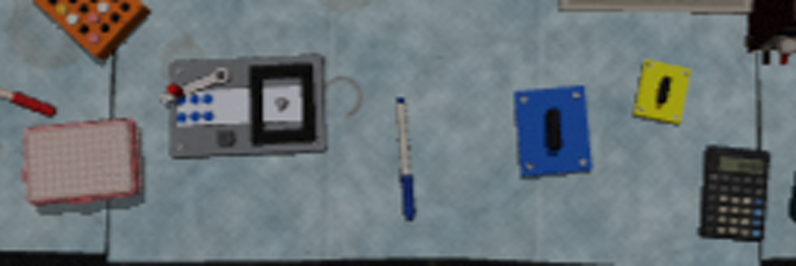

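View pics/topj.png

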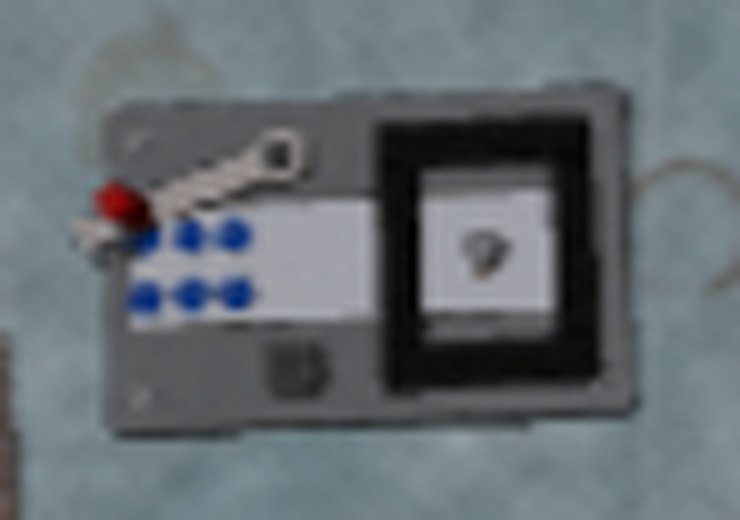

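```bash
cat >> h.py <<'E'
from scipy.spatial.transform import Rotation as Ro
def tool():
    o=sensors.get_obs(); return np.array(o['ee_pos']),Ro.from_euler('xyz',o['tcp_rot'],degrees=True).as_matrix(),o
def want(yaw): # tool x down, tool z at world yaw (deg)
    c,s=np.cos(np.radians(yaw)),np.sin(np.radians(yaw))
    x=np.array([0,0,-1.]);z=np.array([c,s,0]);return np.column_stack([x,np.cross(z,x),z])
def delta(p,yaw):
    P,R,o=tool(); W=want(yaw)
    rv=Ro.from_matrix(R.T@W).as_rotvec(degrees=True)
    print('now',P.round(4),'t',round(o['time'],2),'turn',rv.round(2),'shift in now-frame mm',(R.T@(np.array(p)-P)*1e3).round(1),'in target frame',(W.T@(np.array(p)-P)*1e3).round(1))
E
python3 - <<'E'
from h import *
P,R,o=tool();print(R.round(3))
for y in (90,-90): delta([.40,-.09,.25],y)
E
```

```text
[[-0.     0.954  0.301]
 [ 0.001  0.301 -0.954]
 [-1.    -0.    -0.001]]
now [ 0.1655 -0.5243  0.2049] t 0.15 turn [-1.6248e+02 -1.0000e-02 -8.0000e-02] shift in now-frame mm [ -44.8  354.4 -343.6] in target frame [ -45.1 -234.5  434.3]
now [ 0.1655 -0.5243  0.2049] t 0.15 turn [ 1.752e+01 -6.000e-02  1.000e-02] shift in now-frame mm [ -44.8  354.4 -343.6] in target frame [ -45.1  234.5 -434.3]
```

carry_out:
  increments:
    - [8.75,0,0,-10,15,-40,100]
    - [8.75,0,0,-10,10,-50,100]
    - [0,0,0,-5,30,-45,60]
    - [0,0,0,-5,32,-45,40]
    - [0,0,0,-5,32,-45,40]
    - [0,0,0,-5,32,-45,40]
    - [0,0,0,-5,32,-45,40]
    - [0,0,0,0,32,-45,40]
    - [0,0,0,0,32,-45,40]
    - [0,0,0,0,20,-30,40]
    - [0,0,0,0,0,0,40]

```text
time: 1.52
ee_pos: [0.4127, -0.084, 0.2498]
tcp_rot: [-114.1, 89.9, 156.2]
wrist_force: [0.4, -0.7, 1.0]
opening: 0.0341
```

```bash
python3 - <<'E'
from h import *
P,R,o=tool();print(P,R.round(3),o['opening'],o['wrist_force'])
snap('wrist','w1.png');np.savez('w1.npz',P=P,R=R)
delta([.48,.25,.25],-90)
E
```

```text
[ 0.41270001 -0.08401764  0.2498423 ] [[-0.001  1.     0.004]
 [ 0.     0.004 -1.   ]
 [-1.    -0.001 -0.   ]] 0.034052773913951236 [ 0.40517665 -0.70316066  1.0173297 ]
now [ 0.4121 -0.085   0.25  ] t 1.57 turn [ 0.17 -0.    0.05] shift in now-frame mm [  -0.    68.8 -334.8] in target frame [   0.    67.9 -335. ]
```

View pics/w1.png

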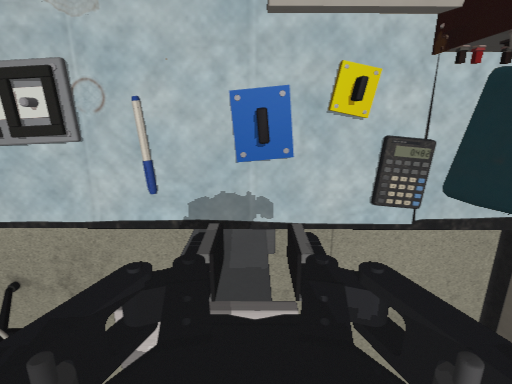

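carry_out:
  increments:
    - [0,0,0,0,11,-56,40]
    - [0,0,0,0,11,-56,40]
    - [0,0,0,0,11,-56,40]
    - [0,0,0,0,11,-56,40]
    - [0,0,0,0,11,-56,40]
    - [0,0,0,0,11,-55,40]
    - [0,0,0,0,0,0,40]
    - [0,0,0,0,0,0,40]

```text
time: 2.58
ee_pos: [0.4738, 0.1167, 0.2608]
tcp_rot: [-178.8, 84.1, 101.4]
wrist_force: [-0.3, 1.4, -1.2]
opening: 0.0338
```

```bash
python3 - <<'E'
from h import *
P,R,o=tool();print(P,R.round(3),o['opening'],o['wrist_force'])
snap('wrist','w2.png');np.savez('w2.npz',P=P,R=R)
E
```

```text
[0.47384296 0.11671384 0.26083092] [[-0.02   0.984  0.176]
 [ 0.1    0.177 -0.979]
 [-0.995 -0.002 -0.102]] 0.03384878347982448 [-0.27073513  1.44089715 -1.17157461]
```

View pics/w2.png

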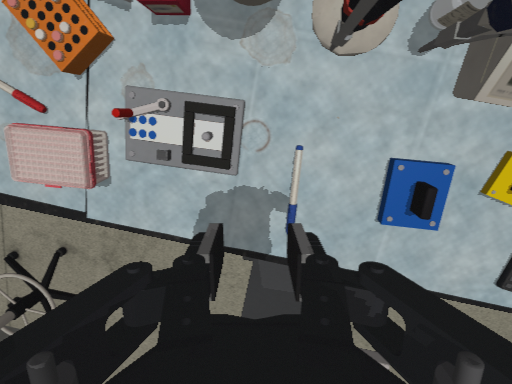

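```bash
python3 - <<'E'
from h import *
P,R,o=tool();print(o['q'].round(1),o['qd'].round(1))
delta([.48,.24,.25],-90)
E
```

```text
[ 10.1  -2.    9.1 101.1   5.9 179.9] [ 0.  -0.3 -0.1  0.   0.2  0.2]
now [0.4738 0.1167 0.2609] t 2.62 turn [10.17 -5.83  0.63] shift in now-frame mm [  23.1   27.9 -118.5] in target frame [  10.9    6.2 -123.3]
```

carry_out:
  increments:
    - [-10.6,0,0,0,0,0,40]
    - [-10.6,0,0,0,0,0,40]
    - [-10.6,0,0,0,0,0,40]
    - [-10.6,0,0,0,0,0,40]
    - [-10.6,0,0,0,0,0,40]
    - [-10.6,0,0,0,0,0,40]
    - [-10.6,0,0,0,0,0,40]
    - [-10.6,0,0,0,0,0,40]
    - [-10.6,0,0,0,0,0,40]
    - [-10.6,0,0,0,0,0,40]

```text
time: 3.88
ee_pos: [0.4738, 0.1169, 0.2611]
tcp_rot: [74.5, 84.1, 101.1]
wrist_force: [1.2, 0.0, 0.0]
opening: 0.0342
```

```bash
python3 - <<'E'
from h import *
P,R,o=tool();print(o['q'].round(1),o['qd'].round(1))
delta([.46,.24,.25],90)
E
```

```text
[ 10.1  -2.    9.1 101.1   5.9  73.6] [ -0.1   0.1  -0.   -0.1   0.  -84.2]
now [0.4738 0.1169 0.2611] t 3.88 turn [-63.41   4.53  -4.2 ] shift in now-frame mm [ 23.6 114.6  42.2] in target frame [ 11.1  13.8 123.1]
```

carry_out:
  increments:
    - [-10.57,0.755,-0.7,0,0,0,40]
    - [-10.57,0.755,-0.7,0,0,0,40]
    - [-10.57,0.755,-0.7,0,0,0,40]
    - [-10.57,0.755,-0.7,0,0,0,40]
    - [-10.57,0.755,-0.7,0,0,0,40]
    - [-10.57,0.755,-0.7,0,0,0,40]
    - [0,0,0,4,5,41,40]
    - [0,0,0,4,5,41,40]
    - [0,0,0,3,4,41,40]
    - [0,0,0,0,0,0,40]

```text
time: 5.12
ee_pos: [0.4601, 0.2419, 0.2494]
tcp_rot: [97.1, 89.9, -173.0]
wrist_force: [-0.0, -0.7, -0.0]
opening: 0.0339
```

```bash
python3 - <<'E'
from h import *
P,R,o=tool();print(P,R.round(3),o['opening'],o['wrist_force'],o['qd'].round(1))
snap('wrist','w3.png');np.savez('w3.npz',P=P,R=R)
E
```

```text
[0.46007011 0.24192614 0.24935978] [[-0.002 -1.     0.003]
 [-0.     0.003  1.   ]
 [-1.     0.002 -0.   ]] 0.03393796522620164 [-0.01456584 -0.6864701  -0.0008598 ] [-2.5 -1.  -0.2  0.8 -0.9 -2. ]
```

View pics/w3.png

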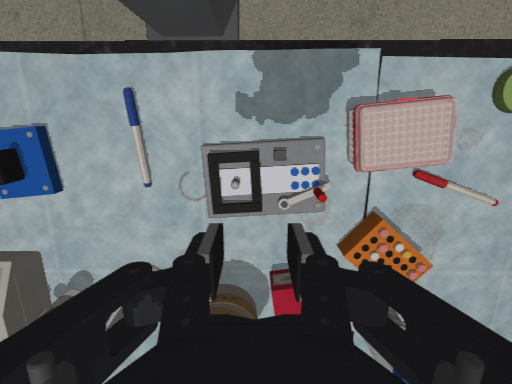

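```bash
cat >> h.py <<'E'
def wcast(f,pts,z):
    d=np.load(f);P,R=d['P'],d['R'];c=vision.calibration('wrist');K,M=c['camera_matrix'],c['mount']
    T=np.eye(4);T[:3,:3]=R;T[:3,3]=P;T=T@M;out=[]
    for u,v in np.atleast_2d(pts):
        r=T[:3,:3]@np.array([(u-K[0,2])/K[0,0],-(v-K[1,2])/K[1,1],-1]);o=T[:3,3];out.append(o+r*(z-o[2])/r[2])
    return np.array(out)
def blob(mask,n=3):
    k,l,s,c=cv2.connectedComponentsWithStats(mask.astype(np.uint8));i=np.argsort(-s[1:,4])[:n]+1
    return [(s[j],c[j],l==j) for j in i]
E
python3 - <<'E'
from h import *
im=cv2.imread('pics/w3.png');cv2.imwrite('pics/w3z.png',cv2.resize(im[125:230,190:340],None,fx=5,fy=5,interpolation=cv2.INTER_CUBIC))
hsv=cv2.cvtColor(im,cv2.COLOR_BGR2HSV)
H,S,V=[hsv[...,i].astype(int) for i in range(3)]
print(hsv[145,220],hsv[160,300],hsv[130,280],hsv[182,212])
roi=np.zeros(H.shape,bool);roi[128:226,195:340]=1
for nm,m in [('black',(V<60)&roi),('white',(V>140)&(S<40)&roi),('red',(S>140)&((H<8)|(H>172))&roi),('gray',(S<30)&roi)]:
    for s,c,l in blob(m,2):
        r=cv2.minAreaRect(np.argwhere(l)[:,::-1].astype(np.float32)); print(nm,s,c.round(1),r)
E
```

```text
[105   5 106] [100   6 120] [ 97  35 161] [30 14 36]
black [ 208  150   54   64 1800] [234.8 181.5] ((234.6536865234375, 181.95913696289062), (61.13072204589844, 51.08782196044922), 86.42366790771484)
black [288 224   5   2  10] [290.  224.5] ((290.0, 224.5), (1.0, 4.0), 90.0)
white [ 195  128  145   98 4867] [272.3 175.4] ((267.0, 176.5), (96.99998474121094, 143.99996948242188), 90.0)
white [ 260  164   59   30 1161] [284.  178.1] ((289.53704833984375, 178.36138916015625), (26.7993106842041, 58.5592155456543), 86.53176879882812)
red [314 188  13  14 109] [319.8 194.8] ((319.5000305175781, 194.99998474121094), (14.849241256713867, 7.77817440032959), 45.0)
gray [  195   128   145    98 12260] [266.  179.1] ((267.0, 176.5), (96.99998474121094, 143.99996948242188), 90.0)
gray [195 128   7   8  26] [197.5 131.1] ((198.0, 131.5), (7.0, 6.0), 90.0)
```

View pics/w3z.png

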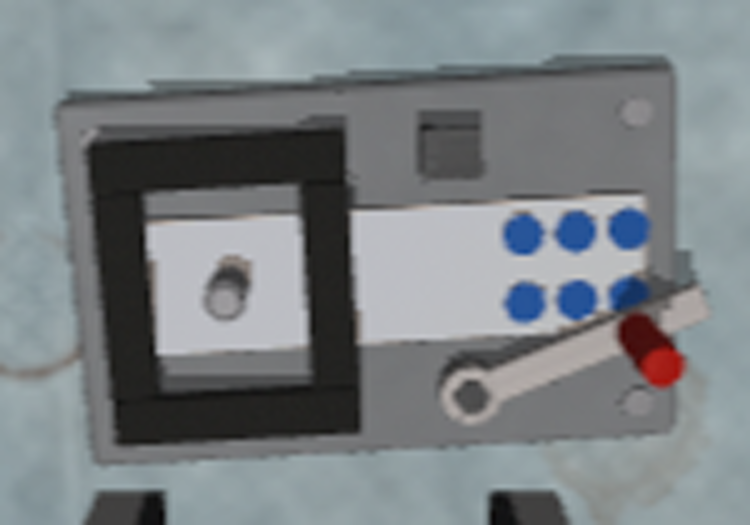

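```bash
cat > m.py <<'E'
from h import *
f='w3.npz'
z=lambda *a:np.array(a,float)/5+[190,125]-.4
C=wcast(f,[z(62,106),z(672,68),z(675,430),z(97,462)],.014);print('corners',C.round(4),'sides',[np.linalg.norm(C[i]-C[(i+1)%4]).round(4) for i in range(4)])
cen=C.mean(0);ex=(C[2]+C[3]-C[0]-C[1]);ey=(C[1]+C[2]-C[0]-C[3]);print('c',cen,'yawx',np.degrees(np.arctan2(ex[1],ex[0])),'yawy',np.degrees(np.arctan2(-ey[0],ey[1])))
pin=wcast(f,z(224,301),.037)[0];piv=wcast(f,z(470,397),.025)[0];post=wcast(f,z(661,366),.062)[0]
print('pin',pin,'piv',piv,'post',post,'r',np.linalg.norm((post-piv)[:2]))
d=piv-pin;print('pin-piv dist',np.hypot(*d[:2]),'exp',np.hypot(35,68), 'yaw',np.degrees(np.arctan2(d[1],d[0])-np.arctan2(68,35)))
d=post-piv;print('post dir',np.degrees(np.arctan2(d[1],d[0])))
for cor in [(90,145,0)]: pass
E
python3 m.py
```

```text
corners [[0.4388 0.1663 0.014 ]
 [0.4288 0.337  0.014 ]
 [0.5355 0.3442 0.014 ]
 [0.5452 0.1713 0.014 ]] sides [np.float64(0.171), np.float64(0.1069), np.float64(0.1732), np.float64(0.1065)]
c [0.48707854 0.25470797 0.014     ] yawx 3.2828833117366893 yawy 3.2614871862164
pin [0.48966408 0.21231566 0.037     ] piv [0.52144054 0.28171909 0.025     ] post [0.50115622 0.32732083 0.062     ] r 0.04990965075221107
pin-piv dist 0.07633202997285427 exp 76.47875521999558 yaw 2.6344003871341215
post dir 113.9801986641491
```

```bash
python3 - <<'E'
from h import *
print(wcast('w3.npz',[(355,105),(362,170)],.061).round(3),wcast('w3.npz',[(338,245),(375,212)],.044).round(3))
delta([.501,.327,.034],90)
piv=np.array([.521,.282]);pts=[]
for ph in np.linspace(114,185.5,10): pts.append(piv+.05*np.array([np.cos(np.radians(ph)),np.sin(np.radians(ph))]))
pts=np.array(pts);print(pts[0],pts[-1]);d=np.diff(pts,axis=0)*1e3;print(np.c_[-d[:,0],d[:,1]].round(1)) # tool y, z
E
```

```text
[[0.386 0.361 0.061]
 [0.465 0.376 0.061]] [[0.577 0.359 0.044]
 [0.527 0.406 0.044]]
now [0.4603 0.2409 0.2497] t 5.17 turn [-0.2  -0.02 -0.07] shift in now-frame mm [215.6 -40.7  86.3] in target frame [215.7 -40.7  86.1]
[0.50066317 0.32767727] [0.47123019 0.27720771]
[[ 6.1 -3.2]
 [ 5.6 -4.1]
 [ 5.  -4.8]
 [ 4.3 -5.4]
 [ 3.5 -6. ]
 [ 2.6 -6.4]
 [ 1.7 -6.7]
 [ 0.8 -6.9]
 [-0.2 -6.9]]
```

Clear of the box and rack. Approach and grasp the post.

carry_out:
  increments:
    - [0,0,0,20,-10,22,40]
    - [0,0,0,35,-10,22,40]
    - [0,0,0,35,-10,22,40]
    - [0,0,0,35,-10.7,20,40]
    - [0,0,0,35,0,0,40]
    - [0,0,0,30,0,0,40]
    - [0,0,0,25,0,0,40]
    - [0,0,0,0,0,0,40]

```text
time: 6.18
ee_pos: [0.5009, 0.3246, 0.0334]
tcp_rot: [118.5, 89.8, -151.9]
wrist_force: [-0.0, -0.5, 1.6]
opening: 0.0344
```

```bash
python3 - <<'E'
from h import *
P,R,o=tool();print(P,o['wrist_force'])
snap('wrist','w4.png');np.savez('w4.npz',P=P,R=R)
delta([.501,.327,.034],90)
E
```

```text
[0.50089517 0.32458377 0.03340824] [-0.00752326 -0.50777008  1.59754837]
now [0.5016 0.3254 0.0351] t 6.22 turn [-0.34 -0.03 -0.08] shift in now-frame mm [1.1 0.6 1.6] in target frame [1.1 0.6 1.6]
```

View pics/w4.png

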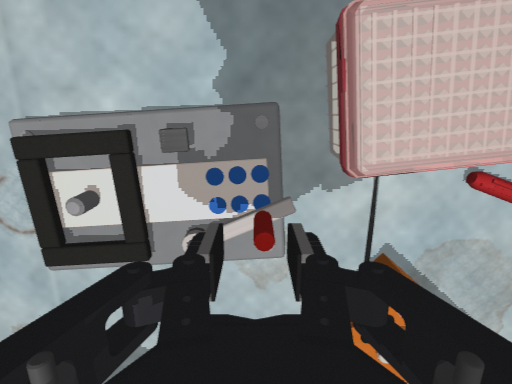

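```bash
python3 - <<'E'
from h import *
print(wcast('w4.npz',[(264,241)],.062),wcast('w4.npz',[(77,207)],.037))
E
```

```text
[[0.5010231  0.32850788 0.062     ]] [[0.4896355  0.21541415 0.037     ]]
```

carry_out:
  increments:
    - [0,0,0,0,0,1.5,0]
    - [0,0,0,0,0,0,0]
    - [0,0,0,0,0,0,0]
    - [0,0,0,0,0,0,0]
  squeeze: 25

```text
time: 6.72
ee_pos: [0.5021, 0.3287, 0.0361]
tcp_rot: [-36.3, 89.9, 53.5]
wrist_force: [1.1, -0.8, 5.7]
opening: 0.0003
```

```bash
python3 - <<'E'
from h import *
P,R,o=tool();print(P,o['wrist_force'],o['opening'])
snap('wrist','w5.png');np.savez('w5.npz',P=P,R=R)
E
```

```text
[0.50206353 0.32867694 0.03606377] [ 1.05216117 -0.77041619  5.73975271] 0.0002812154850460358
```

View pics/w5.png

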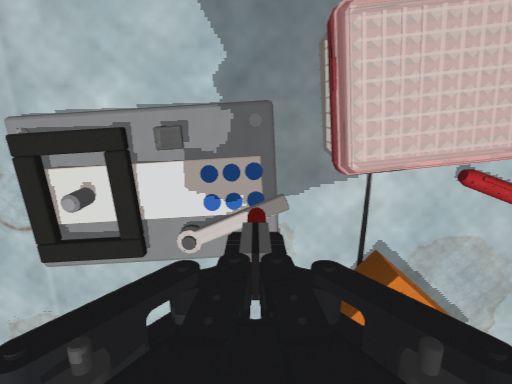

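```bash
python3 - <<'E'
from h import *
w=wcast('w5.npz',[(188,238),(283,203),(257,212)],.025);print(w)
d=w[1]-w[0];print(np.degrees(np.arctan2(d[1],d[0])),np.hypot(*d[:2]))
w=wcast('w4.npz',[(189,238),(290,203)],.025);d=w[1]-w[0];print(w,np.degrees(np.arctan2(d[1],d[0])))
E
python3 - <<'E'
import cv2
im=cv2.imread('pics/w5.png');cv2.imwrite('pics/w5z.png',cv2.resize(im[180:330,180:340],None,fx=4,fy=4,interpolation=cv2.INTER_CUBIC))
E
```

```text
[[0.51839903 0.28198746 0.025     ]
 [0.49369083 0.34620744 0.025     ]
 [0.49987874 0.32906671 0.025     ]]
111.04389584999008 0.06880916527695165
[[0.51591917 0.27917555 0.025     ]
 [0.49168503 0.34637606 0.025     ]] 109.83054395444148
```

View pics/w5z.png

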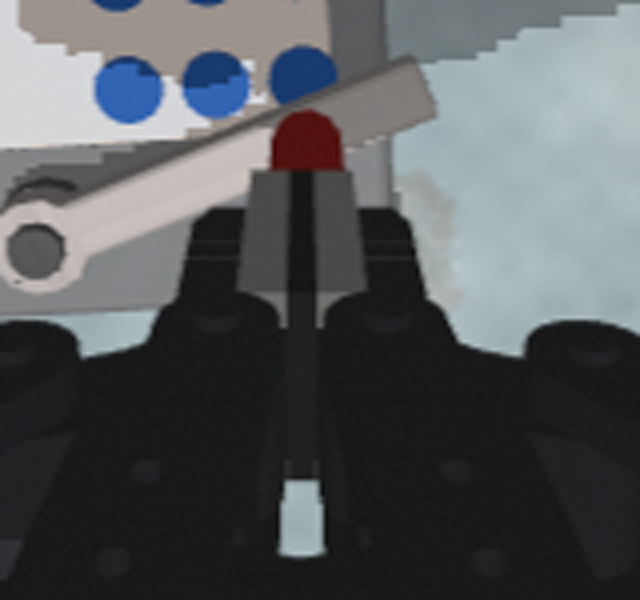

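```bash
python3 - <<'E'
from h import *
im=snap('scene','s5.png');P,R,o=tool();print(P,o['wrist_force'],o['torque'],o['opening'])
cv2.imwrite('pics/s5z.png',cv2.resize(im[180:300,150:310,::-1],None,fx=4.8,fy=4.8,interpolation=cv2.INTER_CUBIC))
E
```

```text
[0.50209087 0.32864833 0.03607826] [ 0.089716   -0.92290726  4.91337538] [-0.15482978 -0.08556853  0.03492196] -5.640615646027243e-05
```

View pics/s5z.png

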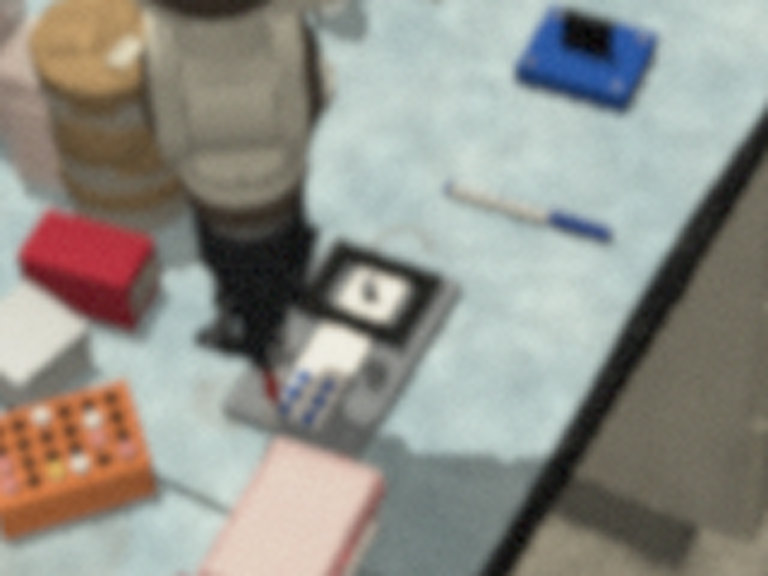

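```bash
cat >> h.py <<'E'
def tpix(p,):
    c=vision.calibration('wrist');K,M=c['camera_matrix'],c['mount'];q=np.linalg.inv(M)@np.r_[np.array(p)/1e3,1]
    return K[0,2]+K[0,0]*q[0]/-q[2], K[1,2]-K[1,1]*q[1]/-q[2]
E
python3 - <<'E'
from h import *
for p in [(0,0,0),(0,11,0),(0,-11,0),(-19,0,0),(-19,11,0),(-26,0,0),(-26,11,0)]:print(p,np.round(tpix(p),1))
# scene projection
c=vision.calibration('scene');K,E=c['camera_matrix'],c['extrinsics']
for p in [(.502,.3287,.036),(.5015,.328,.062),(.5015,.328,.025)]:
    q=E@np.r_[p,1];u=np.array([K[0,2]+K[0,0]*q[0]/-q[2],K[1,2]-K[1,1]*q[1]/-q[2]]);print(p,u.round(1),((u-[150,180])*4.8).round(0))
E
```

```text
(0, 0, 0) [256.5 221.2]
(0, 11, 0) [256.5 204.6]
(0, -11, 0) [256.5 237.3]
(-19, 0, 0) [256.6 233.6]
(-19, 11, 0) [256.7 215.3]
(-26, 0, 0) [256.7 238.9]
(-26, 11, 0) [256.7 219.8]
(0.502, 0.3287, 0.036) [206.2 260.5] [270. 386.]
(0.5015, 0.328, 0.062) [205.8 255.7] [268. 363.]
(0.5015, 0.328, 0.025) [206.7 262.3] [272. 395.]
```

carry_out:
  increments:
    - [0,0,0,-6,0,0,40]
    - [0,0,0,0,0,0,40]
    - [0,0,0,0,0,0,40]
    - [0,0,0,6,0,0,40]
    - [0,0,0,6,0,0,40]
    - [0,0,0,0,0,0,40]

```text
time: 7.58
ee_pos: [0.501, 0.328, 0.0279]
tcp_rot: [106.6, 89.9, -163.7]
wrist_force: [-0.0, 0.1, 1.0]
opening: 0.0336
```

```bash
python3 - <<'E'
from h import *
P,R,o=tool();print(P,o['wrist_force'],o['opening'])
snap('wrist','w6.png');np.savez('w6.npz',P=P,R=R)
im=snap('scene','s6.png')
a=cv2.resize(im[220:280,170:250,::-1],None,fx=8,fy=8,interpolation=cv2.INTER_CUBIC);cv2.imwrite('pics/s6z.png',a)
E
```

```text
[0.50098952 0.3279837  0.02787186] [-0.04557388  0.07888232  1.0062063 ] 0.03363711495417543
```

View pics/w6.png

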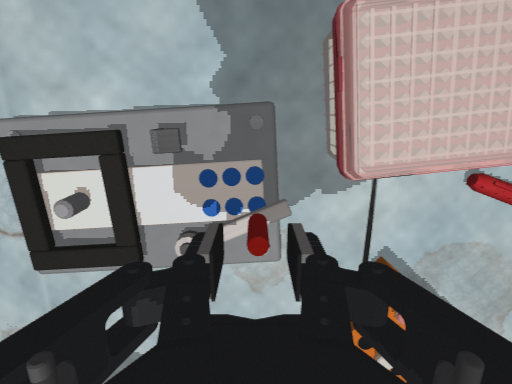

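View pics/s6z.png

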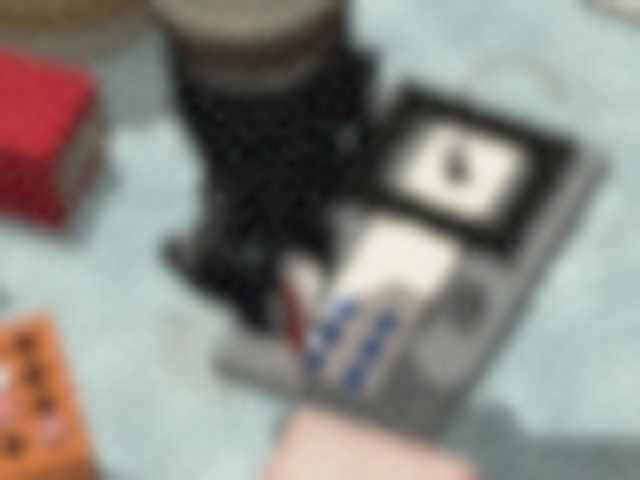

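carry_out:
  increments:
    - [0,0,0,4,0,0,40]
    - [0,0,0,4,0,0,40]
    - [0,0,0,4,0,0,40]
    - [0,0,0,3,0,0,40]
    - [0,0,0,0,0,0,40]

```text
time: 8.3
ee_pos: [0.5013, 0.3282, 0.0136]
tcp_rot: [92.9, 89.9, -177.3]
wrist_force: [0.2, 0.4, -0.1]
opening: 0.0343
```

carry_out:
  increments:
    - [0,0,0,0,0,0,0]
    - [0,0,0,0,0,0,0]
    - [0,0,0,0,0,0,0]
  squeeze: 25

```text
time: 8.68
ee_pos: [0.5013, 0.3293, 0.0142]
tcp_rot: [24.8, 89.9, 114.6]
wrist_force: [-1.3, 4.2, -1.3]
opening: 0.011
```

```bash
python3 - <<'E'
from h import *
P,R,o=tool();print(P,o['wrist_force'],o['opening'])
snap('wrist','w7.png');np.savez('w7.npz',P=P,R=R)
E
```

```text
[0.50131882 0.32933805 0.01421006] [-1.31278989  4.19331271 -1.29146295] 0.011001513038088299
```

View pics/w7.png

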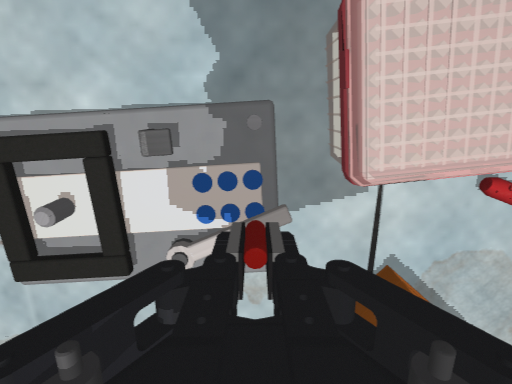

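carry_out:
  increments:
    - [0,0,0,0,6.1,-3.2,0]
    - [0,0,0,0,5.6,-4.1,0]
    - [0,0,0,0,5.0,-4.8,0]
    - [0,0,0,0,4.3,-5.4,0]
    - [0,0,0,0,3.5,-6.0,0]
    - [0,0,0,0,2.6,-6.4,0]
    - [0,0,0,0,1.7,-6.7,0]
    - [0,0,0,0,0.8,-6.9,0]
    - [0,0,0,0,0,-6.9,0]
    - [0,0,0,0,0,0,0]

```text
time: 9.98
ee_pos: [0.4705, 0.2804, 0.0142]
tcp_rot: [28.0, 89.6, 117.8]
wrist_force: [-6.5, 14.0, -0.7]
opening: 0.0108
```

```bash
python3 - <<'E'
from h import *
P,R,o=tool();print(P,o['wrist_force'],o['opening'])
snap('wrist','w8.png');np.savez('w8.npz',P=P,R=R)
E
```

```text
[0.47052944 0.2804217  0.01417046] [-6.50723967 14.04785369 -0.70444634] 0.010831700141241074
```

View pics/w8.png

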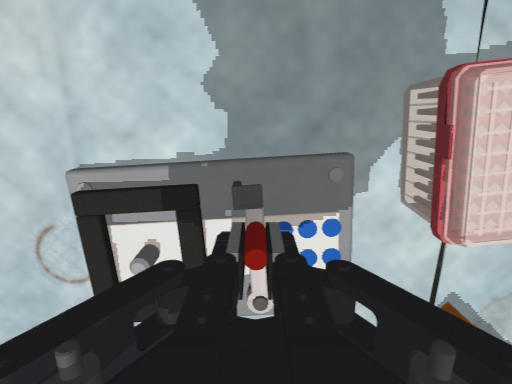

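carry_out:
  increments:
    - [0,0,0,0,0,1,40]
    - [0,0,0,0,0,0,40]
    - [0,0,0,0,0,0,40]
    - [0,0,0,-30,0,0,40]
    - [0,0,0,-60,0,0,40]
    - [0,0,0,-60,0,0,40]
    - [0,0,0,-60,5,0,40]
    - [0,0,0,-20,0,-25,40]
    - [0,0,0,0,0,0,40]
    - [0,0,0,0,0,0,40]

```text
time: 11.28
ee_pos: [0.4667, 0.254, 0.2429]
tcp_rot: [95.1, 89.9, -175.2]
wrist_force: [0.1, -1.1, 0.4]
opening: 0.0343
```

```bash
python3 - <<'E'
from h import *
P,R,o=tool();print(P,R.round(3),o['wrist_force'],o['opening'],o['qd'].round(1))
snap('wrist','w9.png');np.savez('w9.npz',P=P,R=R)
im=cv2.imread('pics/w9.png');cv2.imwrite('pics/w9z.png',cv2.resize(im[100:260,190:350],None,fx=3.75,fy=3.75,interpolation=cv2.INTER_CUBIC))
delta([.44,-.095,.24],90)
E
```

```text
[0.4667171  0.25404904 0.2428935 ] [[-0.002 -1.     0.005]
 [-0.     0.005  1.   ]
 [-1.     0.002 -0.   ]] [ 0.14236505 -1.07012088  0.43459118] 0.03426105639073905 [ 0.5  0.6 -0.7  0.1  0.  -0.1]
now [0.4665 0.2541 0.2425] t 11.32 turn [-0.26 -0.04 -0.15] shift in now-frame mm [   2.8   24.9 -349.2] in target frame [   2.5   26.5 -349.1]
```

View pics/w9.png

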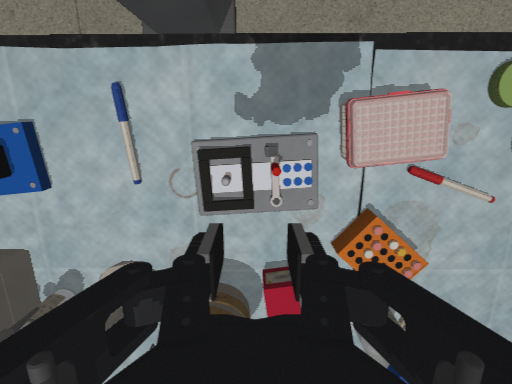

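View pics/w9z.png

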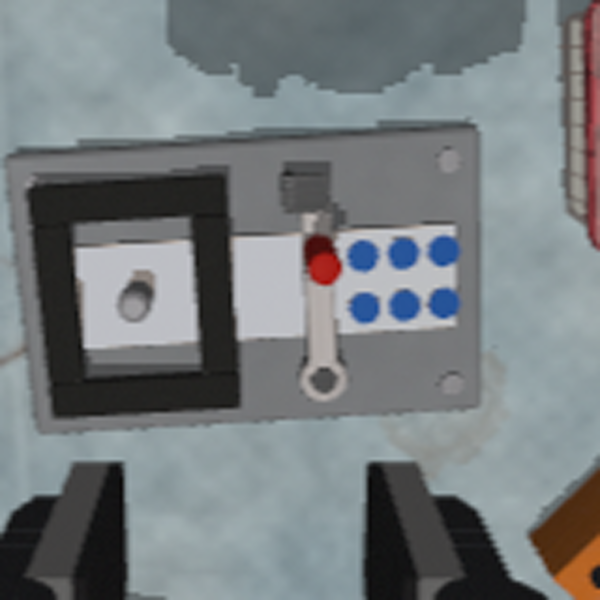

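```bash
python3 - <<'E'
from h import *
z=lambda *a:np.array(a,float)/3.75+[190,100]-.4
f='w9.npz'
piv=wcast(f,z(323,379),.025)[0];post=wcast(f,z(324,268),.062)[0];pin=wcast(f,z(133,303),.037)[0]
d=post-piv;print(piv,post,pin,np.degrees(np.arctan2(d[1],d[0]))%360,np.hypot(*d[:2]))
# frame rect corners (top z .027) and base corners
C=wcast(f,[z(10,158),z(476,128),z(480,408),z(42,432)],.014);print(C.round(4));ex=C[2]+C[3]-C[0]-C[1];ey=C[1]+C[2]-C[0]-C[3];print(C.mean(0),np.degrees([np.arctan2(ex[1],ex[0]),np.arctan2(-ey[0],ey[1])]))
E
```

```text
[0.52102882 0.28183741 0.025     ] [0.47100413 0.27896821 0.062     ] [0.48842217 0.21248106 0.037     ] 183.2826426406417 0.05010690370712597
[[0.4389 0.1666 0.014 ]
 [0.429  0.3372 0.014 ]
 [0.5366 0.3441 0.014 ]
 [0.5457 0.1725 0.014 ]]
[0.48754516 0.25506549 0.014     ] [3.43010539 3.1644065 ]
```

carry_out:
  increments:
    - [0,0,0,0,0,-50,40]
    - [0,0,0,0,4,-50,50]
    - [0,0,0,0,4,-50,50]
    - [0,0,0,0,4,-50,50]
    - [0,0,0,0,4,-50,50]
    - [0,0,0,0,4,-50,50]
    - [0,0,0,0,4,-50,50]
    - [0,0,0,0,0,0,50]
    - [0,0,0,0,0,0,50]

```text
time: 12.45
ee_pos: [0.4411, -0.0954, 0.243]
tcp_rot: [68.8, 89.9, 158.6]
wrist_force: [-0.8, -0.4, -0.0]
opening: 0.0421
```

```bash
python3 - <<'E'
from h import *
P,R,o=tool();print(P,R.round(3),o['wrist_force'],o['opening'],o['qd'].round(1),o['q'].round(1))
snap('wrist','w10.png');np.savez('w10.npz',P=P,R=R)
E
```

```text
[ 0.44114048 -0.09541387  0.24297072] [[-0.002 -1.     0.005]
 [ 0.001  0.005  1.   ]
 [-1.     0.002  0.001]] [-0.83646406 -0.39682745 -0.04428185] 0.042131904750954643 [ 1.5 -0.3  0.4  0.   0.  -0. ] [-12.2  -7.3   2.2  99.7   0.  -11.9]
```

View pics/w10.png

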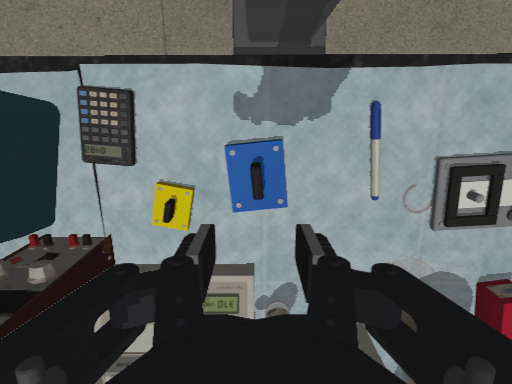

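```bash
python3 - <<'E'
from h import *
f='w10.npz';im=cv2.imread('pics/w10.png');hsv=cv2.cvtColor(im,cv2.COLOR_BGR2HSV);H,S,V=[hsv[...,i].astype(int) for i in range(3)]
roi=np.zeros(H.shape,bool);roi[125:222,215:300]=1
m=(H>100)&(H<125)&(S>120)&(V>70)&roi
s,c,l=blob(m,1)[0];cnt=cv2.findContours(l.astype(np.uint8),cv2.RETR_EXTERNAL,cv2.CHAIN_APPROX_NONE)[0][0]
r=cv2.minAreaRect(cnt);B=cv2.boxPoints(r);print(r);W=wcast(f,B,.02);print(W.round(4),[np.linalg.norm(W[i]-W[i-1]).round(4) for i in range(4)],W.mean(0))
k=(V<70)&cv2.fillPoly(np.zeros(l.shape,np.uint8),[cv2.convexHull(cnt)],1).astype(bool)
s,c,kk=blob(k,1)[0];r=cv2.minAreaRect(np.argwhere(kk)[:,::-1].astype(np.float32));print('bar',s,c,r)
cv2.imwrite('pics/w10z.png',cv2.resize(im[125:222,215:300],None,fx=6,fy=6,interpolation=cv2.INTER_CUBIC))
E
```

```text
((256.4405822753906, 175.40594482421875), (67.9610366821289, 57.91116714477539), 84.2894058227539)
[[ 0.4166 -0.1381  0.02  ]
 [ 0.4093 -0.0599  0.02  ]
 [ 0.5056 -0.0483  0.02  ]
 [ 0.5139 -0.1315  0.02  ]] [np.float64(0.0975), np.float64(0.0786), np.float64(0.097), np.float64(0.0836)] [ 0.46131151 -0.09445343  0.02      ]
bar [251 162  13  38 377] [256.58355438 180.35543767] ((256.5346374511719, 180.34652709960938), (37.21438980102539, 10.348386764526367), 84.2894058227539)
```

View pics/w10z.png

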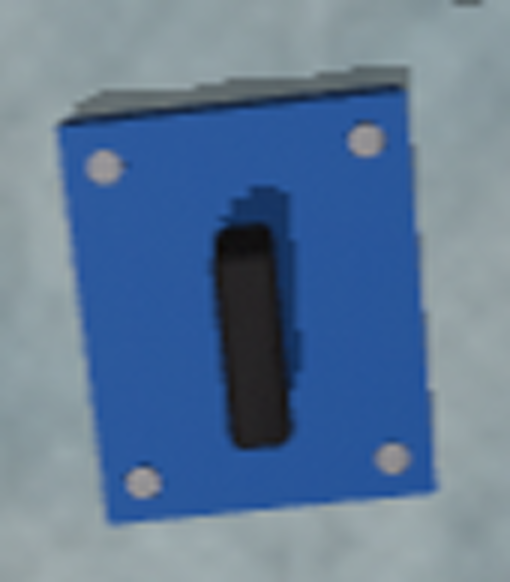

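```bash
python3 - <<'E'
from h import *
f='w10.npz';z=lambda *a:np.array(a,float)/6+[215,125]-.4
for C,h in (([z(62,125),z(405,92),z(436,490),z(108,522)],.02),([z(104,166),z(366,139),z(392,458),z(143,482)],.02)):
    W=wcast(f,C,h);ex=W[2]+W[3]-W[0]-W[1];ey=W[1]+W[2]-W[0]-W[3]
    print(W.mean(0).round(4),np.degrees([np.arctan2(ex[1],ex[0]),np.arctan2(-ey[0],ey[1])]),[np.linalg.norm(W[i]-W[i-1]).round(4) for i in range(4)])
W=wcast(f,[z(247,256),z(262,445),z(231,352),z(283,348)],.057);print(W.round(4),(W[:2].mean(0)).round(4))
delta([.463,-.0945,.2],93.3); delta([.463,-.0945,.2],95)
E
```

```text
[ 0.4618 -0.0941  0.02  ] [5.18098074 5.34816903] [np.float64(0.0956), np.float64(0.078), np.float64(0.095), np.float64(0.0793)]
[ 0.4623 -0.0944  0.02  ] [5.4763279 5.5064163] [np.float64(0.0762), np.float64(0.06), np.float64(0.0763), np.float64(0.0599)]
[[ 0.4413 -0.0954  0.057 ]
 [ 0.4827 -0.0924  0.057 ]
 [ 0.462  -0.0989  0.057 ]
 [ 0.4612 -0.0879  0.057 ]] [ 0.462  -0.0939  0.057 ]
now [ 0.4412 -0.095   0.2432] t 12.5 turn [-3.51  0.05 -0.11] shift in now-frame mm [ 43.2 -21.8   0.5] in target frame [ 43.2 -21.7  -0.8]
now [ 0.4412 -0.095   0.2432] t 12.5 turn [-5.21  0.05 -0.11] shift in now-frame mm [ 43.2 -21.8   0.5] in target frame [ 43.2 -21.7  -1.4]
```

carry_out:
  increments:
    - [-5.6,0.05,-0.1,10,-10,0,50]
    - [0,0,0,50,-10.5,-1,50]
    - [0,0,0,50,0,0,50]
    - [0,0,0,50,0,0,50]
    - [0,0,0,35,0,0,50]
    - [0,0,0,20,0,0,50]
    - [0,0,0,8,0,0,50]
    - [0,0,0,0,0,0,50]

```text
time: 13.5
ee_pos: [0.462, -0.0952, 0.0209]
tcp_rot: [-132.7, 90.0, -37.3]
wrist_force: [0.1, -0.0, 0.2]
opening: 0.043
```

```bash
python3 - <<'E'
from h import *
P,R,o=tool();print(P,R.round(3),o['wrist_force'],o['opening'])
snap('wrist','w11.png');np.savez('w11.npz',P=P,R=R)
delta([.462,-.0942,.003],95.4)
E
```

```text
[ 0.46201406 -0.09522679  0.02088789] [[ 0.001 -0.996 -0.095]
 [-0.    -0.095  0.996]
 [-1.    -0.    -0.   ]] [ 0.05839384 -0.04587445  0.15146436] 0.04303006580870062
now [ 0.4624 -0.0955  0.0215] t 13.55 turn [ 0.01 -0.05  0.09] shift in now-frame mm [18.5  0.3  1.4] in target frame [18.5  0.3  1.4]
```

View pics/w11.png

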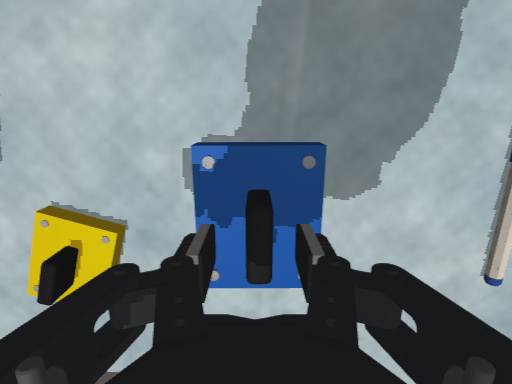

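carry_out:
  increments:
    - [0,0,0,6,0,1,50]
    - [0,0,0,6,0,0,50]
    - [0,0,0,4,0,0,50]
    - [0,0,0,0,0,0,30]
    - [0,0,0,0,0,0,0]
    - [0,0,0,0,0,0,0]
    - [0,0,0,0,0,0,0]
    - [0,0,0,0,0,0,0]
  squeeze: 50

```text
time: 14.55
ee_pos: [0.462, -0.0951, 0.0051]
tcp_rot: [-125.2, 89.9, -29.9]
wrist_force: [0.4, -0.6, 0.2]
opening: 0.013
```

```bash
python3 - <<'E'
from h import *
P,R,o=tool();print(P,R.round(3),o['wrist_force'],o['opening'])
snap('wrist','w12.png');np.savez('w12.npz',P=P,R=R)
E
```

```text
[ 0.46201382 -0.09513151  0.00506731] [[ 0.001 -0.996 -0.093]
 [-0.001 -0.093  0.996]
 [-1.    -0.001 -0.001]] [ 0.39338153 -0.60988139  0.19633868] 0.013041725506357422
```

View pics/w12.png

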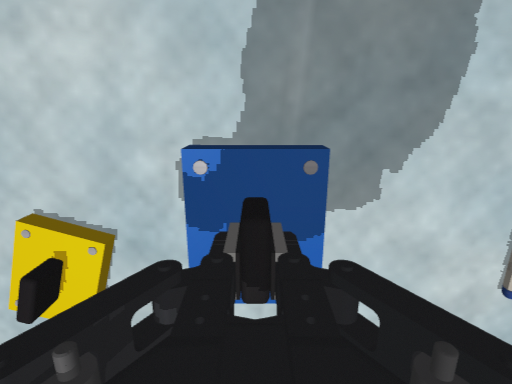

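carry_out:
  increments:
    - [0,0,0,-15,0,0,0]
    - [0,0,0,-30,0,0,0]
    - [2.1,0,0,-35,0,20,0]
    - [0,0,0,0,-6.5,40,0]
    - [0,0,0,0,-6.5,45,0]
    - [0,0,0,0,-6.5,45,0]
    - [0,0,0,0,-6.5,45,0]
    - [0,0,0,0,-6.5,45,0]
    - [0,0,0,0,-6.5,40,0]
    - [0,0,0,0,-6,20,0]
    - [0,0,0,0,0,0,0]
    - [0,0,0,0,0,0,0]

```text
time: 16.1
ee_pos: [0.4889, 0.2061, 0.0848]
tcp_rot: [-156.7, 89.9, -63.5]
wrist_force: [-0.7, -1.0, -1.3]
opening: 0.0132
```

```bash
python3 - <<'E'
from h import *
P,R,o=tool();print(P,R.round(3),o['wrist_force'],o['opening'],o['qd'].round(1))
snap('wrist','w13.png');np.savez('w13.npz',P=P,R=R)
delta([.4896,.2116,.06],93.3)
E
```

```text
[0.48891695 0.2060708  0.08481781] [[ 0.001 -0.998 -0.056]
 [-0.001 -0.056  0.998]
 [-1.    -0.    -0.001]] [-0.68282953 -0.95276516 -1.33085617] 0.013235257003751773 [-0.6 -0.3 -0.3 -0.3  0.1  0.2]
now [0.489  0.2059 0.0849] t 16.15 turn [-0.11 -0.05  0.04] shift in now-frame mm [24.9 -0.9  5.7] in target frame [24.9 -1.   5.6]
```

View pics/w13.png

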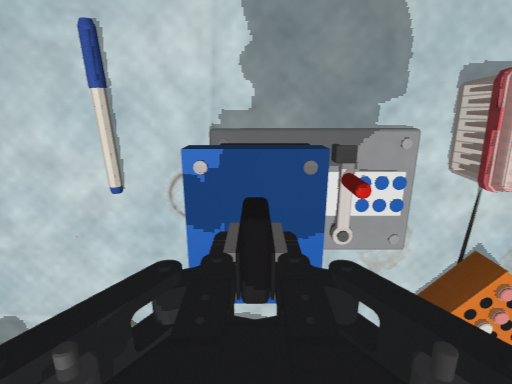

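```bash
python3 - <<'E'
from h import *
d=np.load('w13.npz')
W=wcast('w13.npz',[(200,167.5),(311,167.5)],d['P'][2]+.015)
print(((W-d['P'])@d['R']*1e3).round(1))
# post top & pivot & catch in this view
W=wcast('w13.npz',[(342,235)],.025);print(W);print(wcast('w13.npz',[(363,191)],.062))
E
```

```text
[[-15.   37.2 -30.8]
 [-15.   37.2  29.6]]
[[0.5208787  0.28200075 0.025     ]]
[[0.47133129 0.27907092 0.062     ]]
```

carry_out:
  increments:
    - [0,0,0,10,-0.5,6.2,0]
    - [0,0,0,15,0,0,0]
    - [0,0,0,11,0,0,0]
    - [0,0,0,2,0,0,0]
    - [0,0,0,0,0,0,0]
    - [0,0,0,0,0,0,0]

```text
time: 16.9
ee_pos: [0.4895, 0.2133, 0.0472]
tcp_rot: [-102.3, 89.9, -9.1]
wrist_force: [-0.3, 0.1, -2.1]
opening: 0.0128
```

```bash
python3 - <<'E'
from h import *
for i in range(1):
    P,R,o=tool();print(P,R.round(3),o['wrist_force'],o['torque'],o['opening'])
delta([.4892,.2122,.042],93.3)
E
```

```text
[0.48945068 0.21329082 0.04721641] [[ 0.002 -0.998 -0.057]
 [-0.    -0.057  0.998]
 [-1.    -0.002 -0.   ]] [-0.2972581   0.05666747 -2.09893269] [-0.00395479 -0.01826343  0.02055308] 0.01281327483669224
now [0.4895 0.2133 0.0472] t 16.9 turn [-0.05 -0.02  0.09] shift in now-frame mm [ 5.2  0.3 -1.1] in target frame [ 5.2  0.3 -1.1]
```

Correct by −1 mm and lower slowly, watching the force.

carry_out:
  increments:
    - [0,0,0,2,0,-1,0]
    - [0,0,0,2,0,0,0]
    - [0,0,0,2,0,0,0]
    - [0,0,0,1,0,0,0]
    - [0,0,0,0,0,0,0]

```text
time: 17.52
ee_pos: [0.4892, 0.2122, 0.0396]
tcp_rot: [-132.8, 89.9, -39.5]
wrist_force: [0.2, -0.9, -2.0]
opening: 0.0129
```

```bash
python3 - <<'E'
from h import *
P,R,o=tool();print(P,R.round(3),o['wrist_force'],o['torque'],o['opening'])
E
```

```text
[0.48917175 0.21216817 0.03962016] [[ 0.001 -0.998 -0.057]
 [-0.001 -0.057  0.998]
 [-1.    -0.001 -0.001]] [ 0.15993475 -0.86417751 -2.02977024] [-0.00582245 -0.02492126  0.03313623] 0.012868014457181776
```

carry_out:
  increments:
    - [0,0,0,1.5,0,0,0]
    - [0,0,0,1.5,0,0,0]
    - [0,0,0,1.5,0,0,0]
    - [0,0,0,0,0,0,0]

```text
time: 18.02
ee_pos: [0.4891, 0.2121, 0.035]
tcp_rot: [-137.4, 89.9, -44.2]
wrist_force: [0.0, -0.5, -1.7]
opening: 0.0134
```

```bash
python3 - <<'E'
from h import *
P,R,o=tool();print(P,R.round(3),o['wrist_force'],o['torque'],o['opening'])
E
```

```text
[0.48914452 0.21214825 0.03504761] [[ 0.001 -0.998 -0.057]
 [-0.001 -0.057  0.998]
 [-1.    -0.001 -0.001]] [ 0.02263731 -0.51238597 -1.72402533] [-0.07016016  0.00809462  0.04265239] 0.013432000414397306
```

carry_out:
  increments:
    - [0,0,0,1.5,0,0,0]
    - [0,0,0,1.5,0,0,0]
    - [0,0,0,1.5,0,0,0]
    - [0,0,0,1.5,0,0,0]
    - [0,0,0,0,0,0,0]

```text
time: 18.65
ee_pos: [0.4893, 0.2122, 0.0295]
tcp_rot: [-112.2, 89.9, -18.9]
wrist_force: [-2.4, 0.6, 3.3]
opening: 0.013
```

```bash
python3 - <<'E'
from h import *
P,R,o=tool();print(P,R.round(3),o['wrist_force'],o['torque'],o['opening'])
E
```

```text
[0.48929724 0.21222166 0.02945732] [[ 0.001 -0.998 -0.057]
 [-0.    -0.057  0.998]
 [-1.    -0.001 -0.   ]] [-2.39993859  0.5780506   3.30995205] [-0.10708759  0.36435182  0.02173204] 0.012963691972422727
```

carry_out:
  increments:
    - [0,0,0,1,0,0,0]
    - [0,0,0,1,0,0,0]
    - [0,0,0,1,0,0,0]
    - [0,0,0,1,0,0,0]
    - [0,0,0,0,0,0,0]
  squeeze: 80

```text
time: 19.27
ee_pos: [0.4895, 0.2123, 0.0271]
tcp_rot: [-93.4, 89.9, -0.1]
wrist_force: [-6.9, -3.8, 18.6]
opening: 0.0123
```

```bash
python3 - <<'E'
from h import *
P,R,o=tool();print(P,R.round(3),o['wrist_force'],o['torque'],o['opening'])
snap('wrist','w14.png');np.savez('w14.npz',P=P,R=R)
im=snap('scene','s14.png');cv2.imwrite('pics/s14z.png',cv2.resize(im[190:290,170:290,::-1],None,fx=6,fy=6,interpolation=cv2.INTER_CUBIC))
E
```

```text
[0.48945673 0.21227348 0.02706839] [[ 0.002 -0.998 -0.057]
 [-0.    -0.057  0.998]
 [-1.    -0.002 -0.   ]] [-6.8528313  -3.82601801 18.55425308] [-0.71565791  1.60411099 -0.02855775] 0.01226366948111744
```

View pics/w14.png

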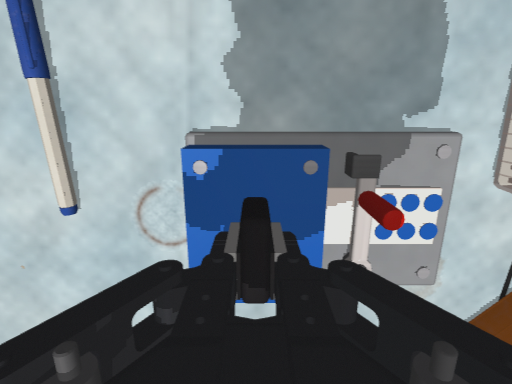

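View pics/s14z.png

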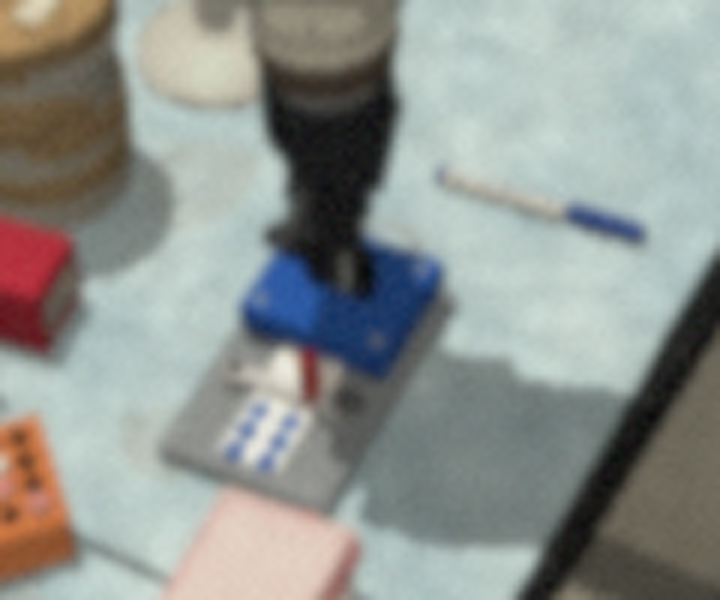

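carry_out:
  increments:
    - [0,0,0,0,0,0,0]
    - [0,0,0,0,0,0,0]
    - [0,0,0,0,0,0,0]
    - [0,0,0,0,0,0,0]

```text
time: 19.88
ee_pos: [0.4894, 0.2123, 0.027]
tcp_rot: [-94.2, 89.9, -0.9]
wrist_force: [-6.7, -3.3, 18.4]
opening: 0.0131
```

```bash
python3 - <<'E'
from h import *
P,R,o=tool();print(P,R.round(3),o['wrist_force'],o['torque'],o['opening'])
z=o['ee_pos'][2]+.015
W=wcast('w14.npz',[(388,217)],.062);print(W)
d=np.load('w14.npz');W=wcast('w14.npz',[(200,167.5),(311,167.5)],.042);print(((W-d['P'])@d['R']*1e3).round(1))
job_done()
E
```

```text
[0.48944278 0.21225919 0.0270393 ] [[ 0.002 -0.998 -0.057]
 [-0.    -0.057  0.998]
 [-1.    -0.002 -0.   ]] [-6.72158173 -3.27804271 18.42680504] [-0.69761877  1.63772706  0.02373614] 0.01306754194440781
[[0.46969937 0.2763338  0.062     ]]
[[-15.   37.2 -30.8]
 [-15.   37.2  29.6]]
the job is handed in; nothing more can be done
```

I shut the retaining arm, set the blue cover on the pin, pressed it down to the stop, and handed the job in at about 20 s, still holding the cover.

**Last checks that agreed:**
- **Arm:** after release it measured 183.3° against a jig yaw of about 3.25°, so it was shut to within measurement, with its end in the catch.
- **Cover on the pin:** it went on without any contact force, so I did not have to search for the pin.
- **Seal:** the underside is at about 22 mm, inferred from the TCP height. That is the full 5 mm, and the force rose sharply there to about 18 N upward.
- **Bar and grip:** the bar is parallel to the shut arm to well under a degree. The fingers hold it at about 13 mm opening with an 80 N squeeze.
- **Bystanders:** none were touched.

**Checks that failed or disagreed:**
- **Finger length:** my first grasp of the post closed on its top. The real fingertips appear to end about 26 mm short of the stated TCP, so I worked lower from then on.
- **Reach:** an early move ran into the last joint's limit. I turned the tool half a turn to continue.
- **Sideways load:** about 7 N in x and 3 N in y, with a moment of about 1.7 N m, remained at the end. I took it as slight misalignment within the socket's play.
- **Post position:** a rough reading from one pixel in the last picture put the post top about 3 mm from the earlier one. I did not follow that up, because the view still showed the arm in the catch.

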